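# Charged battery pack from the charger into the bottle cooler

## Robot

A 7-joint arm with a two-finger parallel gripper is mounted at the origin on a cart in front of the work surface, level with it; the furniture and walls round the work are solid. World frame = base frame: x ahead of the robot, y to its left, z up, the work surface at z = 0. Lengths are in m, angles in rad, forces in N, time in s.
With the tool pointing down it reaches from about 0.35 to 0.9 m from the base axis. Payload 8.1 kg.
Tool frame: the origin (TCP) lies midway between the tips of the shut fingers; the grasp point (between the pads) lies 19 mm behind it; x points along the fingers, z is the direction in which the jaws open and shut, and the axes are right-handed (so a half turn about x gives the same grasp; the last joint's range is limited). The gripper opens to 92 mm and grips with 3 to 60 N. Pads are 19 mm wide; open, the fingers measure 130 mm over their backs; the gripper's body (75 mm by 190 mm) begins 47 mm behind the grasp point.
Start: joints at [1.059, 0.434, 0.025, 1.573, -0.012, 1.134, -0.075], TCP at [0.248, -0.574, 0.227] pointing down, gripper open.
Joint ranges: [-2.62, 2.62], [-0.44, 2.09], [-1.27, 1.32], [0.08, 2.57], [-1.32, 4.46], [0.12, 2], [-2.74, 2.74]. Speed limits (rad/s): [2.22, 2.22, 3.01, 3.01, 3.14, 3.14, 3.14].

## Interface

Orientations are given as a rotation vector (axis times angle).
In Python, from cell import arm gives the robot as it stands. The module is installed in compiled form; this text tells all that it offers.
- The arm moves only by the tool move_arm, never from a script. Its argument "steps" is text: rows parted by semicolons, each of 5 numbers parted by spaces: the shift along the tool's x, y, z in m, then the turn about the tool's x in rad, then the closure in counts, from 0 (fully open) to 255 (shut). A call has 1 to 10 rows; each row is the pose to reach, as a shift and turn from the pose commanded when the call began, along the tool's axes at that moment; what a row does not reach only later rows make up. A row lasts 1/12 s, in which the tool goes at most 41.7 mm and 7.16 degrees, less where a joint would pass 70% of its speed; a pose out of reach is approached as far as the arm can. A call with a gripper value outside its range is refused whole. The fingers move at their own pace and stop on an object; "squeeze" is the grip in N (left out, the last holds). Time passes only in rows, so rows that repeat a pose let the fingers close. It gives the time, the measured TCP pose, the force and the opening at its end, in the units of the state.
- arm.observe(): the state, without advancing time (a new reading comes with each control period).
- arm.get_image(name): name is "scene" or "side" or "wrist"; returns a dict with "img" (480x640x3 uint8, blue, green, red), "z_map" (480x640 float32, m along the optical axis (not along the pixel's ray), 0 where there is no reading), "vfov" (degrees; the focal length in pixels is half the picture's height over the tangent of half this angle, whatever the lens; pixels are square), "cx", "cy" (the principal point, pixels), "k1" (the pictures are not rectified: a ray, as slopes to the right and down, at radius r is drawn at 1 + k1 r^2 times it, then the intrinsics apply), "extrinsics" (4x4, takes a point from camera to world coordinates). Camera axes: x right, y up, looking along -z (the intrinsics and any distortion apply to the point x, -y, -z); pixel columns grow to the right and rows downward; lengths in m; the calibration is good to about 2 mm. A picture is of the moment at which its call begins.
- arm.sign_off(): hands the job in, once; it reports no verdict.
The state is a dict: "clock": time; "joints": joint angles; "dq": joint speeds; "joint_efforts": joint torques, N m; "position": TCP position; "ee_rot": TCP orientation; "force": force on the tool from outside, world axes, zero at the start; "ft_torque": the same for the moment, N m; "width": opening from 0.0 (shut) to 1.0 (fully open).
Only numpy, scipy, OpenCV 4.12 (cv2) and the standard library are available. Lean on these libraries where they do the work, as an engineer would, in place of code of your own. Each camera call takes 0.05 s, during which the arm holds its last target.

## Task

The battery pack in the charger is full. Press it down once so that the catch lets go and it pops up, lift it out, put it into the battery bay of the cordless bottle cooler, and press it down there until the catch holds it when you let go. Feel for the end of its travel and press no harder than a firm thumb would (stay well under 40 N), and leave the other things on the worktop where they are.

Things in the scene. Friction and masses are not known exactly. Their poses are not given: they have to be found in the camera images.
- pack: the battery pack: a black upright block 60 (x) x 40 (y) x 90 (z) mm with a grey inset top (1 mm of it stands above the block) and thin grey grip ribs near the top of its two wide faces, which are 40 mm apart; 0.14 to 0.26 kg. Origin at the centre of its underside, z up. Either way round fits either bay.
- charger: the charger, fixed: a grey upright box, 131 x 66 x 100 mm, with a small lamp strip on the upper front and a black foot in front; its one bay is open at the top and holds the pack at the start. Origin on the worktop under the middle of the bay, x pointing from its front to its back (catch case at the back, same height), z up.
- charger_bay (a point): middle of the mouth of the charger's bay, level with the charger's top; axes as the charger's. Opening 63 x 43 mm (1.5 mm to spare on each side of the pack), longer along x, with a 4 mm wide, 5 mm deep chamfer; 100 mm above the worktop. The pack, caught, stands 12 mm proud of this level; popped up, 34 mm proud.
- charger_seat (a joint): height (m) of the sprung floor of the charger's bay above a mark near where the catch holds it: about 0.002 caught (the start), 0.024 popped right up, about -0.0055 pressed down to the end stop. Pressing past about -0.0035 and letting go frees the catch; pressing it again from the top down to the stop catches it again.
- cooler: the cordless bottle cooler, fixed: a white box, 124 x 66 mm and 100 mm high, with a battery bay open at the top, in front of a round aluminium bottle well of the same height (92 mm wide, open at the top, its axis 122 mm behind the bay's). Origin on the worktop under the middle of the battery bay, x pointing from the bay to the well, z up.
- cooler_bay (a point): middle of the mouth of the cooler's battery bay, level with the cooler's top; axes as the cooler's. Opening 63 x 43 mm (1.5 mm to spare on each side of the pack), longer along x, with a 4 mm wide, 5 mm deep chamfer; 100 mm above the worktop. A pack resting on the raised floor stands 46 mm proud of this level.
- cooler_seat (a joint): depth (m) of the sprung floor of the cooler's bay below its raised position: 0 raised (the start), grows as it is pressed. Pressed to the end stop and let go, it stays caught; another press to the stop frees it. This catch is worn: it holds somewhere from 0.018 to 0.035, different each time. The stop lies 7 mm past the holding depth (5.5 mm past is the least needed) and must be felt.
- cooler_seat_top (a point): middle of the top of the cooler's sprung floor, 58 x 38 mm, 44 mm below the bay's mouth when raised; z up. Both machines' floors push up with 5 N raised and 8 to 12 N at the stop (the pack's weight helps to press); at the end stop the force rises steeply.
- lime: a lime, 60 x 48 mm, lying on the worktop between the two machines; leave alone
- jigger: a double-cone copper jigger, 43 x 84 mm, standing between the machines towards the back; leave alone
- glass: a rocks glass, 92 mm wide, 97 mm high, at the left; leave alone
- strainer: a flat bar strainer, 82 x 167 mm, lying at the left; leave alone
- muddler: a dark wooden muddler, 210 mm long, lying at the right; leave alone
- coaster: a round brown coaster, 96 mm, lying at the right; leave alone
There are look-alikes about, which are no part of the job. Leave any yellow look-alike of the pack alone.

How it is judged:
By the outcome, as a careful person would: the job done as asked, in the order asked, and still so for the second after the job is handed in, with the robot touching nothing.
It also fails if it takes over 58 s, if anything falls off the work surface, if the arm or the gripper's body presses on something with over 40 N, if the wrist force passes 120 N, or if a joint passes its speed limit or range.

## Working session

There is one attempt and no reset: what is moved stays moved. The work goes in short steps, Python scripts to look and compute and a tool call to move; the robot and the scene stay as the last step left them, time stands still between calls to the robot, and variables do not carry over. Pictures are saved under pics/ and viewed, and the job is handed in when it is done.

Besides the shell and the picture viewer there is one more tool, called after "Emit:" as name(argument=value, ...) on one line, values as JSON. move_arm: Moves the arm, as the interface text tells. Its arguments: {"type":"object","properties":{"steps":{"type":"string"},"squeeze":{"type":"number"}},"required":["steps"]}

```bash
mkdir -p pics
cat > h.py <<'E'
import numpy as np, cv2
from cell import arm
def cam(name):
    d=arm.get_image(name); return d
def f(d): return 240/np.tan(np.radians(d["vfov"])/2)
def rays(d,uv):
    uv=np.atleast_2d(np.array(uv,float)); F=f(d)
    K=np.array([[F,0,d["cx"]],[0,F,d["cy"]],[0,0,1]])
    n=cv2.undistortPoints(uv[:,None],K,np.array([d["k1"],0,0,0,0.]))[:,0]
    c=np.c_[n[:,0],-n[:,1],-np.ones(len(n))]
    E=np.array(d["extrinsics"]); return E[:3,3],c@E[:3,:3].T
def plane(d,uv,z):
    o,r=rays(d,uv); return o+r*((z-o[2])/r[:,2])[:,None]
def depth(d,uv):
    o,r=rays(d,uv); uv=np.atleast_2d(uv).astype(int); return o+r*d["z_map"][uv[:,1],uv[:,0]][:,None]
def proj(d,P):
    E=np.array(d["extrinsics"]); P=np.atleast_2d(P); c=(P-E[:3,3])@E[:3,:3]
    x=c[:,0]/-c[:,2]; y=-c[:,1]/-c[:,2]; s=1+d["k1"]*(x*x+y*y); F=f(d)
    return np.c_[d["cx"]+F*x*s,d["cy"]+F*y*s]
E
python3 - <<'E'
from h import *
import pickle
s=arm.observe(); print({k:np.round(v,3) for k,v in s.items()})
for n in ["scene","side","wrist"]:
    d=cam(n); cv2.imwrite(f"pics/{n}0.png",d["img"]); pickle.dump(d,open(n+"0.pkl","wb"))
    print(n,d["vfov"],d["cx"],d["cy"],d["k1"],np.round(d["extrinsics"],3).tolist())
E
```

```text
{'clock': np.float64(0.0), 'joints': array([ 1.059,  0.435,  0.025,  1.574, -0.012,  1.134, -0.075]), 'dq': array([-0.   ,  0.001,  0.001,  0.   , -0.001, -0.001, -0.001]), 'joint_efforts': array([-1.0000e-03, -6.6787e+01,  9.8400e-01, -3.1446e+01, -6.1000e-02,
        4.3000e-02,  0.0000e+00]), 'position': array([ 0.248, -0.573,  0.226]), 'ee_rot': array([ 0.904,  1.377, -0.903]), 'force': array([ 0.198, -0.119,  1.056]), 'ft_torque': array([-0.003,  0.005, -0.016]), 'width': np.float64(0.998)}
scene 56.22962895010471 320.73145934706173 239.47899625682263 -0.032039203041121435 [[0.021, 0.864, -0.503, -0.068], [-1.0, 0.012, -0.021, -0.023], [-0.012, 0.503, 0.864, 1.044], [0.0, 0.0, 0.0, 1.0]]
side 57.624959040381725 324.4786948965966 234.6480341163352 -0.030619796972528094 [[0.911, 0.275, -0.307, 0.095], [-0.412, 0.571, -0.71, -0.973], [-0.02, 0.774, 0.633, 0.946], [0.0, 0.0, 0.0, 1.0]]
wrist 59.19229933470878 318.02557707975893 239.78757821148756 -0.0331197855974364 [[0.397, 0.874, 0.279, 0.323], [-0.918, 0.378, 0.12, -0.542], [-0.001, -0.304, 0.953, 0.384], [0.0, 0.0, 0.0, 1.0]]
```

View pics/scene0.png

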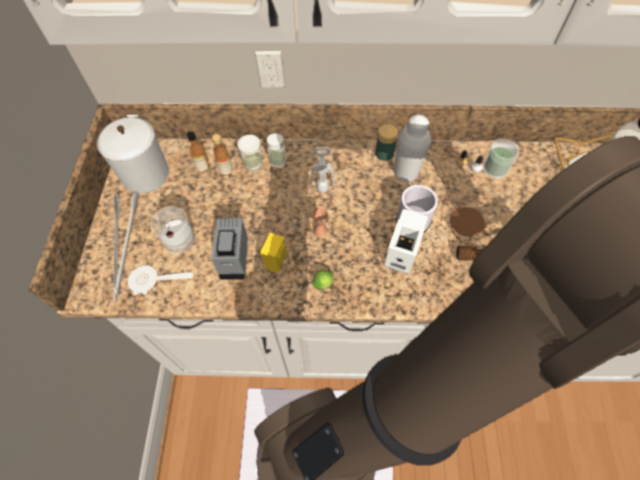

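View pics/side0.png

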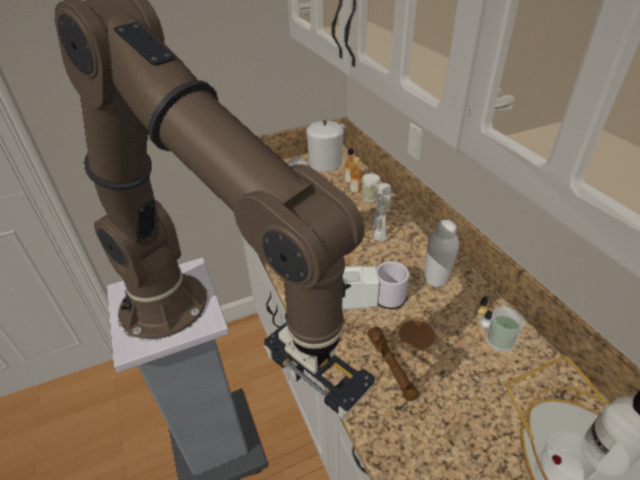

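The scene view shows the charger, a grey box with a black-topped block, at about (230,247). A yellow look-alike is at (274,253), which I'll leave alone. The white cooler is at (405,243) with its well at (418,207), the lime at (323,280) and the jigger at (320,220). I'll enlarge both machines.

Run:
```python
import pickle,cv2,numpy as np
d=pickle.load(open("scene0.pkl","rb"))["img"]
a=cv2.resize(d[205:290,195:295],None,fx=4,fy=5.0*0.8,interpolation=cv2.INTER_CUBIC)
b=cv2.resize(d[185:285,370:470],None,fx=4,fy=4,interpolation=cv2.INTER_CUBIC)
c=np.zeros((400,800,3),np.uint8); c[:a.shape[0],:400]=a; c[:400,400:]=b
cv2.imwrite("pics/crop0.png",c)
```

```text
(no output)
```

View pics/crop0.png

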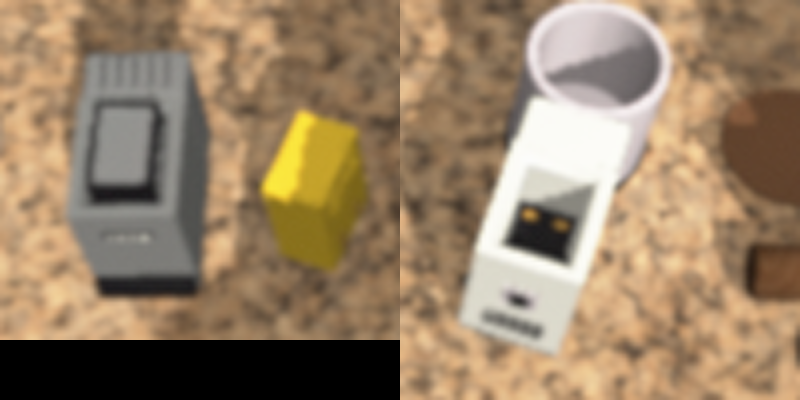

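```bash
cat > m.py <<'E'
from h import *
import pickle
def cloud(d):
    v,u=np.mgrid[0:480,0:640]; uv=np.c_[u.ravel(),v.ravel()]
    o,r=rays(d,uv); P=o+r*d["z_map"].ravel()[:,None]; P[d["z_map"].ravel()<=0]=np.nan
    return P.reshape(480,640,3)
def rect(P):
    r=cv2.minAreaRect((P[:,:2]*1000).astype(np.float32)); return np.round(r[0],1),np.round(r[1],1),round(r[2],1)
E
python3 - <<'E'
from m import *
d=pickle.load(open("scene0.pkl","rb")); C=cloud(d)
g=C[265:272,330:345,2]; print("table z",np.nanmedian(C[285:300,250:310,2]))
def sel(u0,u1,v0,v1,z0,z1):
    m=np.zeros((480,640),bool); m[v0:v1,u0:u1]=1; return m&(C[...,2]>z0)&(C[...,2]<z1)
print("pack top",(m:=sel(205,250,215,270,.108,.12)).sum(),rect(C[m]),np.median(C[m],0))
print("charger top",(m:=sel(205,250,210,280,.094,.106)).sum(),rect(C[m]),np.median(C[m][:,2]))
print("cooler",(m:=sel(385,425,205,275,.095,.105)).sum(),rect(C[m]),np.median(C[m][:,2]))
print("floor/in bay",(m:=sel(393,425,225,255,.03,.07)).sum(),rect(C[m]),np.median(C[m],0))
im=d["img"].copy()
print("yellow",rect(C[m:=sel(262,290,230,275,.06,.2)]),C[m][:,2].max())
for u0,u1,v0,v1,n in [(300,340,200,240,"jig"),(310,336,265,295,"lime"),(150,196,200,255,"glass"),(395,440,180,235,"well"),(120,200,260,300,'strainer')]:
    m=sel(u0,u1,v0,v1,.015,.4); print(n,rect(C[m]),C[m][:,2].max())
# pixel histories around the pack
print(np.round(C[225:265:3,226],3))
E
```

```text
table z -0.00013931601119920867
pack top 364 (array([466.7, 230.9]), array([60.3, 40.4]), 1.0) [0.46511785 0.23038223 0.11199385]
charger top 764 (array([483.3, 231.5]), array([121.9,  67. ]), 1.6) 0.09913948996402183
cooler 771 (array([ 513. , -216.2]), array([ 66.1, 135.1]), 70.3) 0.09898297253664279
floor/in bay 271 (array([ 503. , -212.3]), array([42.8, 44.8]), 69.9) [ 0.50786217 -0.21334412  0.05601074]
yellow (array([472. , 119.7]), array([41.2, 62.5]), 71.6) 0.0957154587151795
jig (array([567. ,   5.7]), array([40.6, 40.7]), 50.1) 0.08826712701626449
lime (array([407.9,  -3.6]), array([50.1, 47.3]), 85.7) 0.050812973077264734
glass (array([532.8, 384.8]), array([93.8, 91.3]), 10.4) 0.10109551036132158
well (array([ 570.5, -241.9]), array([ 92.6, 165.1]), 77.5) 0.10454929240323263
strainer (array([434.6, 515. ]), array([50.4,  5.4]), 4.1) 0.026788370498568748
[[0.521 0.237 0.099]
 [0.513 0.237 0.097]
 [0.496 0.232 0.111]
 [0.487 0.23  0.112]
 [0.48  0.23  0.109]
 [0.469 0.228 0.113]
 [  nan   nan   nan]
 [0.453 0.226 0.112]
 [0.446 0.226 0.11 ]
 [0.437 0.224 0.112]
 [0.439 0.228 0.093]
 [0.426 0.225 0.102]
 [0.426 0.227 0.088]
 [0.424 0.23  0.075]]
```

```bash
cat > t.py <<'E'
from m import *
from scipy.spatial.transform import Rotation as Ro
def goal(P,yaw):  # pos, yaw(deg) of jaw opening axis direction in world (mod 180): shift in tool axes + turn
    s=arm.observe(); R=Ro.from_rotvec(s["ee_rot"]).as_matrix(); z=R[:,2]
    cur=np.degrees(np.arctan2(z[1],z[0])); d=(yaw-cur+90)%180-90
    # turn about tool x (down) is negative world yaw
    print("t",round(float(s["clock"]),2),"pos",np.round(s["position"],4),"jawyaw",round(cur,2),"xaxis",np.round(R[:,0],3),"F",np.round(s["force"],1),"w",round(float(s["width"]),3))
    print("shift",np.round(R.T@(np.array(P)-s["position"]),4),"turn rad",round(-np.radians(d),4), "joints",np.round(s["joints"],2))
E
python3 - <<'E'
from t import *
goal([0.467,0.231,0.27],91.3)
d=pickle.load(open("scene0.pkl","rb")); C=cloud(d)
# edges of tops in mm
m=np.zeros((480,640),bool); m[185:235,395:445]=1; m&=(C[...,2]>.095)&(C[...,2]<.107)
# cooler bay interior via dark/low pts: opening seen at plane z=.1
for n,(u0,u1,v0,v1) in {"cooler":(380,445,180,280)}.items():
    sub=C[v0:v1,u0:u1]; print((np.nan_to_num(sub[10:80:2,::1,2])*100).round().astype(int)[:, :62].tolist().__repr__()[:0])
E
```

```text
t 0.15 pos [ 0.2482 -0.5732  0.2261] jawyaw -66.58 xaxis [-0.001  0.001 -1.   ] F [0.3 0.3 0. ] w 0.999
shift [-0.0431  0.5203 -0.651 ] turn rad 0.386 joints [ 1.06  0.44  0.02  1.57 -0.01  1.13 -0.08]
```

Emit:
move_arm(steps="-0.02 0.025 -0.03 0.05 255;-0.04 0.05 -0.06 0.1 255;-0.043 0.074 -0.092 0.15 255;-0.043 0.099 -0.123 0.2 255;-0.043 0.124 -0.155 0.25 255;-0.043 0.149 -0.186 0.3 255;-0.043 0.174 -0.217 0.35 255;-0.043 0.199 -0.249 0.386 255;-0.043 0.224 -0.280 0.386 255;-0.043 0.224 -0.280 0.386 255", squeeze=20)

```text
clock: 0.98
position: [0.3445, -0.2204, 0.2699]
ee_rot: [1.188, 1.225, -1.185]
force: [-0.1, -0.3, -0.7]
width: 0.319
```

Run:
```python
from t import *
goal([0.467,0.231,0.27],91.3)
d=cam("wrist"); cv2.imwrite("pics/w1.png",d["img"]); pickle.dump(d,open("w1.pkl","wb"))
```

```text
t 0.98 pos [ 0.3445 -0.2204  0.2699] jawyaw -88.21 xaxis [ 0.001  0.002 -1.   ] F [-0.1 -0.3 -0.7] w 0.319
shift [ 0.0009  0.1366 -0.4473] turn rad 0.0086 joints [ 0.58  0.05 -0.15  1.98  0.01  1.11 -1.11]
```

View pics/w1.png

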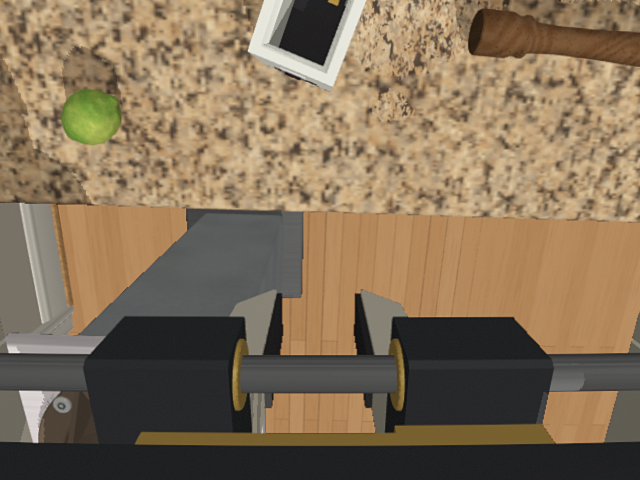

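The wrist view shows the front of the cooler at (310,30) and the lime at (90,117). Carrying on towards the charger.

Emit:
move_arm(steps="0 0.01 -0.04 0.009 255;0 0.02 -0.08 0.009 255;0 0.03 -0.12 0.009 255;0 0.04 -0.16 0.009 255;0 0.04 -0.2 0.009 255;0 0.04 -0.24 0.009 255;0 0.04 -0.28 0.009 255;0 0.04 -0.32 0.009 255;0 0.04 -0.36 0.009 255;0 0.04 -0.4 0.009 255")

```text
clock: 1.87
position: [0.3737, 0.1743, 0.2699]
ee_rot: [1.201, 1.214, -1.2]
force: [2.0, 0.5, 0.4]
width: 0.01
```

Emit:
move_arm(steps="0 0 -0.02 0 255;0 0 -0.045 0 255;0 0 -0.045 0 255")

```text
clock: 2.12
position: [0.3728, 0.2223, 0.2699]
ee_rot: [1.198, 1.22, -1.195]
force: [-0.1, 0.1, 0.1]
width: 0.008
```

Run:
```python
from t import *
goal([0.467,0.231,0.27],91.3)
d=cam("wrist"); cv2.imwrite("pics/w2.png",d["img"]); pickle.dump(d,open("w2.pkl","wb"))
d=cam("scene"); cv2.imwrite("pics/s2.png",d["img"]); pickle.dump(d,open("s2.pkl","wb"))
```

```text
t 2.12 pos [0.3728 0.2223 0.2699] jawyaw -88.98 xaxis [-0.     0.003 -1.   ] F [-0.1  0.1  0.1] w 0.008
shift [-0.0001  0.0943 -0.007 ] turn rad -0.0048 joints [-0.05  0.14 -0.67  1.9   0.1   1.13 -2.31]
```

View pics/w2.png

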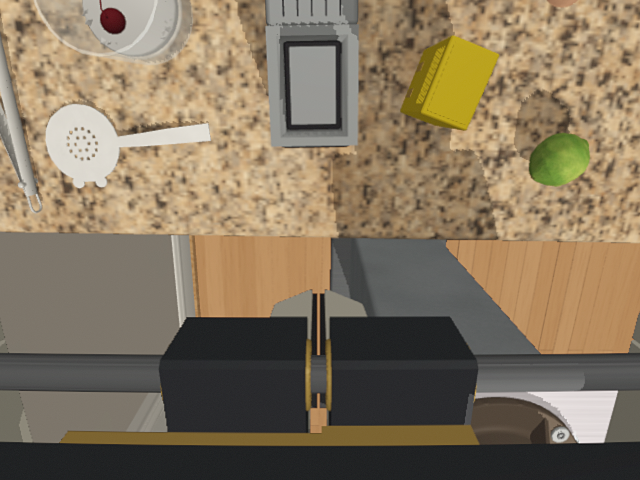

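View pics/s2.png

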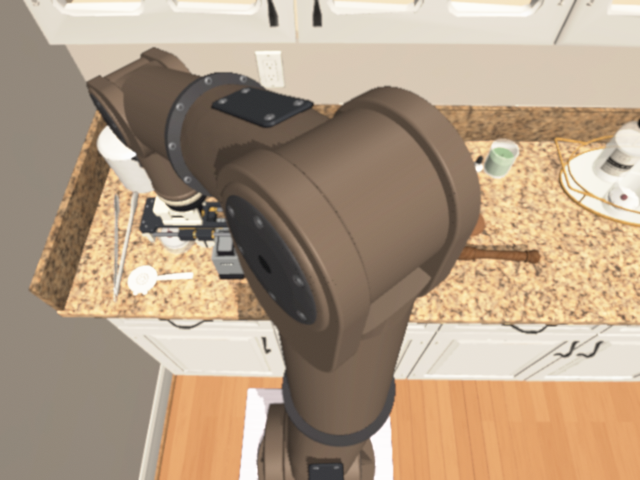

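The wrist view shows the pack's black rim with its grey inset at (312,85), seated in the charger's bay. The yellow look-alike is off to the right at (450,82). I'll measure the pack precisely.

Run:
```python
from t import *
d=pickle.load(open("w2.pkl","rb")); im=d["img"]; C=cloud(d)
g=cv2.cvtColor(im,cv2.COLOR_BGR2GRAY); m=np.zeros_like(g); m[30:140,270:355]=((g<70)*255).astype(np.uint8)[30:140,270:355]
cs,_=cv2.findContours(m,cv2.RETR_EXTERNAL,cv2.CHAIN_APPROX_NONE); c=max(cs,key=cv2.contourArea)[:,0]
print(cv2.minAreaRect(c)); P=plane(d,c,.112); print("rim",rect(P))
gm=(g>110)&(g<190); mm=np.zeros_like(g); mm[42:130,286:340]=gm[42:130,286:340]*255
cs,_=cv2.findContours(mm,cv2.RETR_EXTERNAL,cv2.CHAIN_APPROX_NONE); c=max(cs,key=cv2.contourArea)[:,0]
print(cv2.minAreaRect(c),"inset",rect(plane(d,c,.113)))
m=np.zeros((480,640),bool); m[20:150,262:362]=1
k=m&(C[...,2]>.107)&(C[...,2]<.118); print("depth pack",rect(C[k]),np.median(C[k],0))
k=m&(C[...,2]>.096)&(C[...,2]<.104); print("depth chg",rect(C[k]),np.median(C[k],0))
```

```text
((312.0, 84.5), (89.0, 58.0), 90.0)
rim (array([467.9, 226.6]), array([59.8, 40.1]), 1.9)
((312.76715087890625, 84.71983337402344), (77.54944610595703, 46.24879455566406), 88.63607025146484) inset (array([468. , 226.7]), array([51.9, 31.8]), 1.7)
depth pack (array([467.8, 226.7]), array([60.1, 39.5]), 2.1) [0.46898462 0.22659867 0.11197158]
depth chg (array([469.7, 226.8]), array([87.8, 65.9]), 1.8) [0.47720288 0.22765874 0.09956712]
```

Run:
```python
from t import *
s=arm.observe(); d=pickle.load(open("w2.pkl","rb"))
R=Ro.from_rotvec(s["ee_rot"]).as_matrix(); print(proj(d,[s["position"],s["position"]-0.019*R[:,0],s["position"]+0.0095*R[:,1]]))
cv2.imwrite("pics/tip.png",cv2.resize(d["img"][270:420,250:390],None,fx=4,fy=4,interpolation=cv2.INTER_CUBIC))
w1=pickle.load(open("w1.pkl","rb"))
```

```text
[[324.16720021 310.77825211]
 [324.75370407 334.2796957 ]
 [324.33195619 289.86354048]]
```

View pics/tip.png

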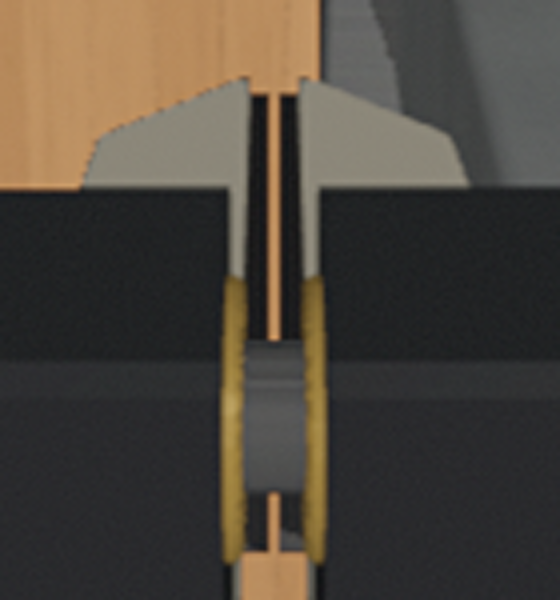

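Emit:
move_arm(steps="0 0.04 -0.003 -0.01 255;0.02 0.08 -0.005 -0.015 255;0.05 0.095 -0.005 -0.015 255;0.09 0.095 -0.005 -0.015 255;0.12 0.095 -0.005 -0.015 255;0.12 0.095 -0.005 -0.015 255")

```text
clock: 2.72
position: [0.4656, 0.2199, 0.144]
ee_rot: [1.182, 1.224, -1.199]
force: [-0.0, -0.6, -0.4]
width: 0.002
```

Run:
```python
from t import *
goal([0.468,0.2275,0.12],91.8)
s=arm.observe()
for n in ["wrist","side","scene"]:
    d=cam(n); cv2.imwrite(f"pics/{n}3.png",d["img"]); pickle.dump(d,open(n+"3.pkl","wb")); print(n,proj(d,s["position"]),proj(d,[.468,.2275,.113]))
```

```text
t 2.72 pos [0.4656 0.2199 0.144 ] jawyaw -88.51 xaxis [-0.009 -0.005 -1.   ] F [-0.  -0.6 -0.4] w 0.002
shift [ 0.024   0.0028 -0.0076] turn rad -0.0054 joints [-0.1   0.42 -0.59  1.9   0.29  0.92 -2.37]
wrist [[314.20462025 311.898369  ]] [[298.78192246 276.61839963]]
side [[283.53204927 186.41106257]] [[284.14985786 192.78354104]]
scene [[226.66626548 234.81820261]] [[226.15101081 240.5149393 ]]
```

View pics/wrist3.png

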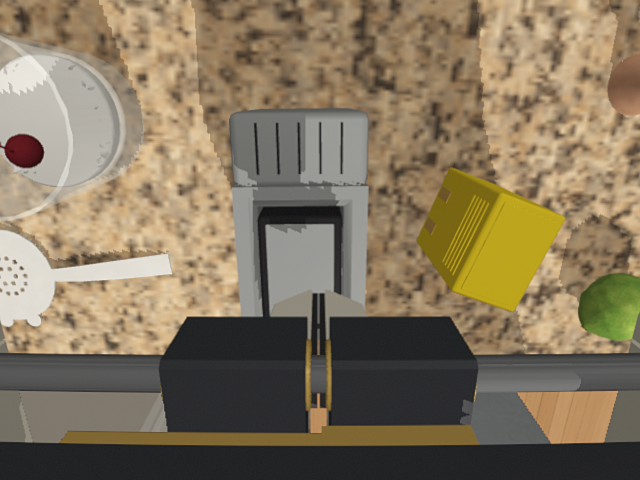

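View pics/side3.png

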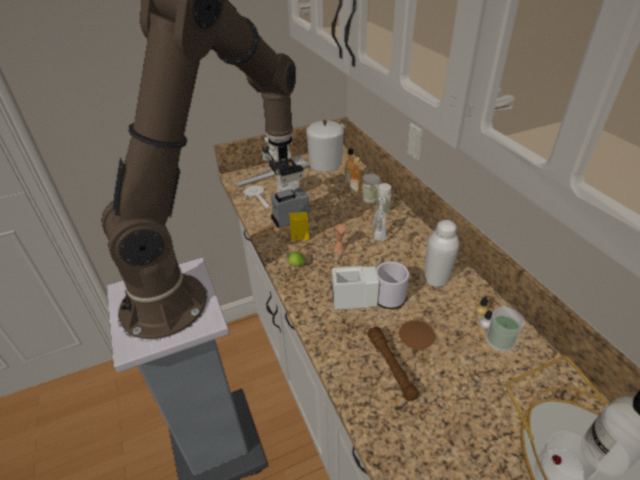

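View pics/scene3.png

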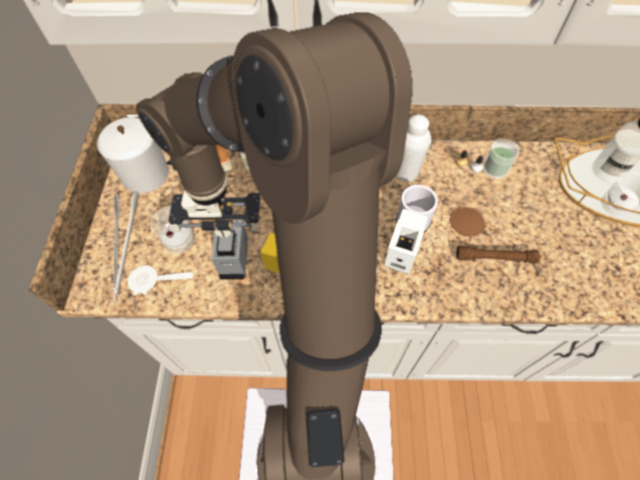

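Emit:
move_arm(steps="0 0 0 0 255;0 0 0 0 255")

```text
clock: 3.03
position: [0.4691, 0.225, 0.1519]
ee_rot: [1.191, 1.221, -1.185]
force: [0.6, 0.3, 1.2]
width: 0.001
```

Run:
```python
from t import *
goal([0.468,0.2275,0.12],91.8)
d=cam("wrist"); pickle.dump(d,open("w4.pkl","wb")); s=arm.observe(); print(proj(d,s["position"]))
im=d["img"]; g=cv2.cvtColor(im,cv2.COLOR_BGR2GRAY); cv2.imwrite("pics/w4.png",im)
C=cloud(d); m=np.zeros((480,640),bool); m[180:300,230:370]=1
k=m&(C[...,2]>.107)&(C[...,2]<.118); print("depth pack",rect(C[k]),np.median(C[k],0))
row=g[255]; print([(u,int(row[u])) for u in range(236,366,2)])
```

```text
t 3.03 pos [0.4691 0.225  0.1519] jawyaw -88.38 xaxis [ 0.004  0.001 -1.   ] F [0.6 0.3 1.2] w 0.001
shift [ 0.0319 -0.0011 -0.0025] turn rad -0.0031 joints [-0.1   0.41 -0.59  1.89  0.29  0.92 -2.37]
[[314.36774048 311.95337872]]
depth pack (array([476.9, 226.9]), array([43.5, 40.2]), 2.0) [0.4798671  0.22711329 0.11185642]
[(236, 125), (238, 108), (240, 117), (242, 130), (244, 142), (246, 151), (248, 160), (250, 150), (252, 152), (254, 152), (256, 152), (258, 151), (260, 152), (262, 152), (264, 144), (266, 128), (268, 100), (270, 100), (272, 48), (274, 31), (276, 36), (278, 43), (280, 148), (282, 152), (284, 152), (286, 152), (288, 152), (290, 152), (292, 152), (294, 152), (296, 152), (298, 152), (300, 153), (302, 153), (304, 152), (306, 151), (308, 153), (310, 152), (312, 152), (314, 153), (316, 152), (318, 151), (320, 153), (322, 153), (324, 153), (326, 153), (328, 153), (330, 154), (332, 153), (334, 154), (336, 153), (338, 154), (340, 154), (342, 158), (344, 55), (346, 43), (348, 43), (350, 32), (352, 109), (354, 112), (356, 115), (358, 110), (360, 143), (362, 157), (364, 156)]
```

View pics/w4.png

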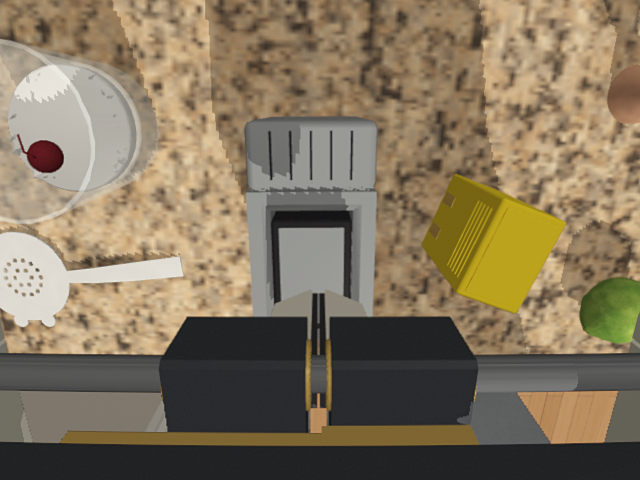

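The image at the arm's current position shows the pack's rim spanning columns 272–351 at row 255. The jaw midplane is at about column 318, so I shift 3 mm to +y and then go down to press.

Emit:
move_arm(steps="0.012 0 -0.003 -0.003 255;0.024 0 -0.003 -0.003 255;0.033 0 -0.003 -0.003 255;0.034 0 -0.003 -0.003 255;0.034 0 -0.003 -0.003 255")

```text
clock: 3.5
position: [0.4674, 0.2274, 0.1151]
ee_rot: [1.185, 1.225, -1.187]
force: [0.2, -0.5, -0.2]
width: 0.004
```

Emit:
move_arm(steps="0.002 0 0 0 255;0.004 0 0 0 255;0.006 0 0 0 255;0.006 0 0 0 255")

```text
clock: 3.83
position: [0.4679, 0.2278, 0.11]
ee_rot: [1.186, 1.224, -1.185]
force: [-1.6, -0.3, 6.6]
width: 0.004
```

Emit:
move_arm(steps="0.001 0 0 0 255;0.0025 0 0 0 255;0.0025 0 0 0 255")

```text
clock: 4.08
position: [0.4679, 0.2279, 0.1077]
ee_rot: [1.186, 1.224, -1.185]
force: [-1.1, 0.2, 5.6]
width: 0.009
```

Emit:
move_arm(steps="0.001 0 0 0 255;0.002 0 0 0 255;0.002 0 0 0 255")

```text
clock: 4.33
position: [0.468, 0.2279, 0.1058]
ee_rot: [1.186, 1.224, -1.185]
force: [-2.2, -1.1, 6.4]
width: 0.001
```

Emit:
move_arm(steps="0.001 0 0 0 255;0.0015 0 0 0 255;0.0015 0 0 0 255")

```text
clock: 4.58
position: [0.4679, 0.228, 0.1047]
ee_rot: [1.186, 1.224, -1.185]
force: [-4.3, -0.3, 10.7]
width: 0.001
```

Emit:
move_arm(steps="0.001 0 0 0 255;0.001 0 0 0 255")

```text
clock: 4.75
position: [0.4679, 0.2282, 0.1042]
ee_rot: [1.186, 1.224, -1.184]
force: [-6.5, -1.0, 17.4]
width: 0.002
```

The force rises steeply at about 17 N, so this is the stop. Letting go.

Emit:
move_arm(steps="-0.008 0 0 0 255;-0.016 0 0 0 255;-0.026 0 0 0 255;-0.04 0 0 0 200;-0.056 0 0 0 100;-0.068 0 0 0 0;-0.068 0 0 0 0;-0.068 0 0 0 0")

```text
clock: 5.42
position: [0.4683, 0.2275, 0.1714]
ee_rot: [1.187, 1.223, -1.185]
force: [0.2, 0.0, 0.4]
width: 0.317
```

Run:
```python
from t import *
goal([0.468,0.228,0.105],91.8)
d=cam("wrist"); pickle.dump(d,open("w5.pkl","wb"))
im=d["img"]; cv2.imwrite("pics/w5.png",im)
C=cloud(d); m=np.zeros((480,640),bool); m[150:300,230:400]=1
k=m&(C[...,2]>.12)&(C[...,2]<.14); print("depth pack",k.sum(),rect(C[k]) if k.sum() else 0,np.median(C[k],0))
```

```text
t 5.42 pos [0.4683 0.2275 0.1714] jawyaw -88.21 xaxis [ 0.002  0.    -1.   ] F [0.2 0.  0.4] w 0.317
shift [ 0.0664 -0.0004 -0.0005] turn rad -0.0002 joints [-0.1   0.39 -0.6   1.86  0.27  0.97 -2.35]
depth pack 6821 (array([476.9, 226.8]), array([42.2, 41.4]), 1.7) [0.47985658 0.22683956 0.13425329]
```

View pics/w5.png

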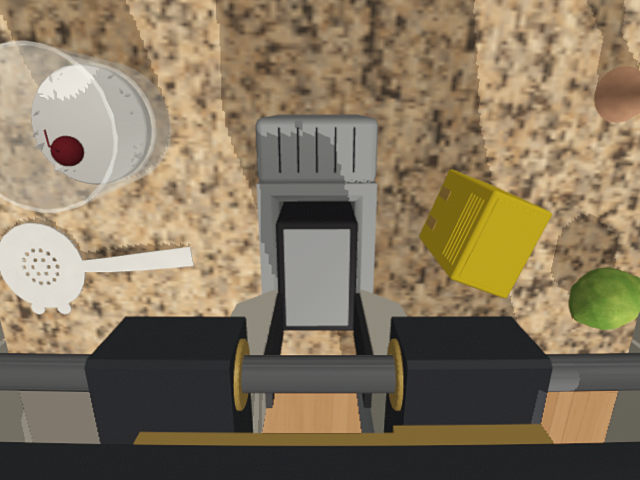

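The pack popped up: its top is now 34 mm above the charger's mouth, and it is centred between the jaws (rim columns 277–357, midplane at about 318). Going down to grasp it.

Emit:
move_arm(steps="0 0 0 0 60;0 0 0 0 60;0.01 0 0 0 60;0.025 0 0 0 60;0.045 0 0 0 60;0.06 0 0 0 60;0.065 0 0 0 60;0.065 0 0 0 60", squeeze=25)

```text
clock: 6.13
position: [0.4666, 0.2269, 0.1038]
ee_rot: [1.183, 1.226, -1.189]
force: [0.7, 0.0, 0.2]
width: 0.763
```

Emit:
move_arm(steps="0 0 0 0 140;0 0 0 0 180;0 0 0 0 220;0 0 0 0 220;0 0 0 0 220;0 0 0 0 220")

```text
clock: 6.63
position: [0.4681, 0.2277, 0.1062]
ee_rot: [1.187, 1.224, -1.185]
force: [0.1, -0.3, 2.0]
width: 0.43
```

Emit:
move_arm(steps="-0.01 0 0 0 220;-0.025 0 0 0 220;-0.045 0 0 0 220;-0.07 0 0 0 220;-0.095 0 0 0 220;-0.12 0 0 0 220;-0.12 0 0 0 220")

```text
clock: 7.22
position: [0.4695, 0.2292, 0.231]
ee_rot: [1.191, 1.222, -1.179]
force: [1.4, -0.7, -1.6]
width: 0.434
```

Run:
```python
from t import *
d=pickle.load(open("scene3.pkl","rb")); C=cloud(d)
c,s=np.cos(np.radians(-19.7)),np.sin(np.radians(-19.7)); ax=np.array([c,s]); ay=np.array([-s,c])
m=np.zeros((480,640),bool); m[185:275,382:440]=1
k=m&(C[...,2]>.094)&(C[...,2]<.106); P=C[k][:,:2]
b=P[P[:,0]<.53]; print("front",(b@ax).min(),"side",np.percentile(P[P[:,0]<.55]@ay,[1,99]))
o=np.array([.50,-.211])
bay=m&(C[...,2]<.09)&(C[...,2]>.04); Q=C[bay]; Q=Q[np.linalg.norm(Q[:,:2]-o,axis=1)<.035]; print(rect(Q),Q[:,2].min())
# hole boundary in image at z=.1 : dark/low region contour
h=(bay).astype(np.uint8); h[:, :393]=0; cs,_=cv2.findContours(h,cv2.RETR_EXTERNAL,cv2.CHAIN_APPROX_NONE)
for q in cs:
    if cv2.contourArea(q)>40: print(cv2.minAreaRect(q),rect(plane(d,q[:,0],.1)))
goal([0.40,-0.17,0.24],70.3)
```

```text
front 0.4893351059734482 side [-0.0632648   0.00204349]
(array([ 500.6, -211.6]), array([43.1, 49.5]), 70.7) 0.041998646142114904
((402.2658996582031, 258.69586181640625), (22.12183952331543, 10.665886878967285), 16.389541625976562) (array([ 431.9, -194.1]), array([51.9, 29. ]), 71.8)
((406.1500244140625, 238.55001831054688), (17.708751678466797, 21.187257766723633), 18.434947967529297) (array([ 488.1, -207.5]), array([42.2, 60.6]), 70.7)
((419.80487060546875, 197.1253662109375), (31.04595947265625, 17.371870040893555), 15.642248153686523) (array([ 611.7, -251.8]), array([78.3, 55.5]), 71.5)
t 7.22 pos [0.4695 0.2292 0.231 ] jawyaw -88.16 xaxis [ 0.006  0.003 -1.   ] F [ 1.4 -0.7 -1.6] w 0.434
shift [-0.0107 -0.0822  0.3968] turn rad 0.3759 joints [-0.07  0.33 -0.62  1.78  0.22  1.09 -2.31]
```

Emit:
move_arm(steps="-0.005 -0.005 0.025 0.03 220;-0.01 -0.012 0.06 0.07 220;-0.01 -0.02 0.1 0.11 220;-0.01 -0.03 0.14 0.15 220;-0.01 -0.04 0.18 0.19 220;-0.01 -0.05 0.22 0.23 220;-0.01 -0.06 0.26 0.27 220;-0.01 -0.07 0.3 0.31 220;-0.01 -0.078 0.34 0.35 220;-0.01 -0.082 0.375 0.376 220")

```text
clock: 8.05
position: [0.3959, -0.1523, 0.236]
ee_rot: [1.46, 1.024, -1.461]
force: [1.1, 0.4, -2.2]
width: 0.434
```

Emit:
move_arm(steps="0 0 0.015 0 220;0 0 0.025 0 220;0 0 0.025 0 220;0 0 0.025 0 220")

```text
clock: 8.38
position: [0.3893, -0.1724, 0.2357]
ee_rot: [1.458, 1.027, -1.458]
force: [0.1, -0.2, -1.4]
width: 0.432
```

Run:
```python
from t import *
goal([0.488,-0.2075,0.24],70.5)
d=cam("wrist"); pickle.dump(d,open("w6.pkl","wb"))
im=d["img"]; cv2.imwrite("pics/w6.png",im)
```

```text
t 8.38 pos [ 0.3893 -0.1724  0.2357] jawyaw -109.7 xaxis [-0.     0.001 -1.   ] F [ 0.1 -0.2 -1.4] w 0.432
shift [-0.0043  0.1047 -0.0003] turn rad -0.0034 joints [ 0.59  0.12 -0.33  1.99  0.05  1.03 -1.67]
```

View pics/w6.png

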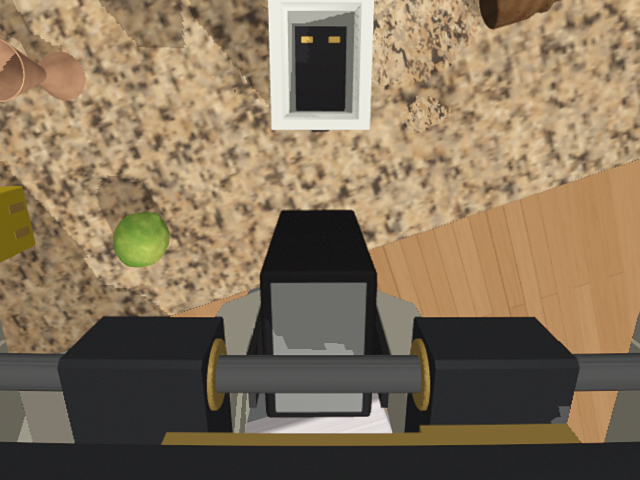

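```bash
cat > bay.py <<'E'
from t import *
def bay(d,v0,v1,u0,u1,show=None):
    im=d["img"]; C=cloud(d); z=C[...,2]
    m=np.zeros((480,640),bool); m[v0:v1,u0:u1]=1
    top=m&(z>.0965)&(z<.104)
    out=[]
    for v in range(v0,v1,8):
        u=np.where(top[v])[0]
        if len(u)<6: continue
        # outer edges and hole edges
        gaps=np.where(np.diff(u)>8)[0]
        out.append((v,u[0],u[-1],[(int(u[i]),int(u[i+1])) for i in gaps]))
    for o in out: print(o, "outer mid",(o[1]+o[2])/2,"hole mid",[(a+b)/2 for a,b in o[3]])
    print("top rect",rect(C[top]))
    return top,C
E
python3 - <<'E'
from bay import *
d=pickle.load(open("w6.pkl","rb"))
top,C=bay(d,0,140,255,390)
s=arm.observe()
R=Ro.from_rotvec(s["ee_rot"]).as_matrix(); p=s["position"]
print("proj TCP axis", [np.round(proj(d,p+R[:,1]*a+R[:,0]*b),1).tolist() for a,b in [(0,0),(.1,.135)]])
cv2.imwrite("pics/w6c.png",cv2.resize(d["img"][0:150,255:390],None,fx=4,fy=4,interpolation=cv2.INTER_CUBIC))
# pack top front edge
k=np.zeros((480,640),bool); k[260:420,250:390]=1; k&=(C[...,2]>.25)&(C[...,2]<.28); print("pack top",rect(C[k]),np.median(C[k],0))
for v in (280,300): 
    u=np.where(k[v])[0]; print(v,u[0],u[-1])
E
```

```text
(0, np.int64(268), np.int64(373), []) outer mid 320.5 hole mid []
(8, np.int64(268), np.int64(373), []) outer mid 320.5 hole mid []
(16, np.int64(269), np.int64(373), [(286, 356)]) outer mid 321.0 hole mid [321.0]
(24, np.int64(269), np.int64(372), [(286, 356)]) outer mid 320.5 hole mid [321.0]
(32, np.int64(269), np.int64(372), [(285, 355)]) outer mid 320.5 hole mid [320.0]
(40, np.int64(269), np.int64(372), [(286, 355)]) outer mid 320.5 hole mid [320.5]
(48, np.int64(270), np.int64(371), [(287, 355)]) outer mid 320.5 hole mid [321.0]
(56, np.int64(270), np.int64(371), [(287, 354)]) outer mid 320.5 hole mid [320.5]
(64, np.int64(270), np.int64(371), [(286, 355)]) outer mid 320.5 hole mid [320.5]
(72, np.int64(270), np.int64(370), [(288, 353)]) outer mid 320.0 hole mid [320.5]
(80, np.int64(271), np.int64(370), [(288, 353)]) outer mid 320.5 hole mid [320.5]
(88, np.int64(271), np.int64(370), [(287, 353)]) outer mid 320.5 hole mid [320.0]
(96, np.int64(271), np.int64(369), [(287, 353)]) outer mid 320.0 hole mid [320.0]
(104, np.int64(271), np.int64(369), [(287, 352)]) outer mid 320.0 hole mid [319.5]
(112, np.int64(272), np.int64(369), [(288, 354)]) outer mid 320.5 hole mid [321.0]
(120, np.int64(272), np.int64(369), []) outer mid 320.5 hole mid []
(128, np.int64(272), np.int64(368), []) outer mid 320.0 hole mid []
top rect (array([ 488.7, -211.5]), array([66.1, 79.1]), 70.2)
proj TCP axis [[[312.3, 313.1]], [[313.9, 77.3]]]
pack top (array([ 388.9, -174.7]), array([52. , 60.8]), 70.4) [ 0.40068525 -0.17742949  0.2639068 ]
280 260 376
300 261 375
```

View pics/w6c.png

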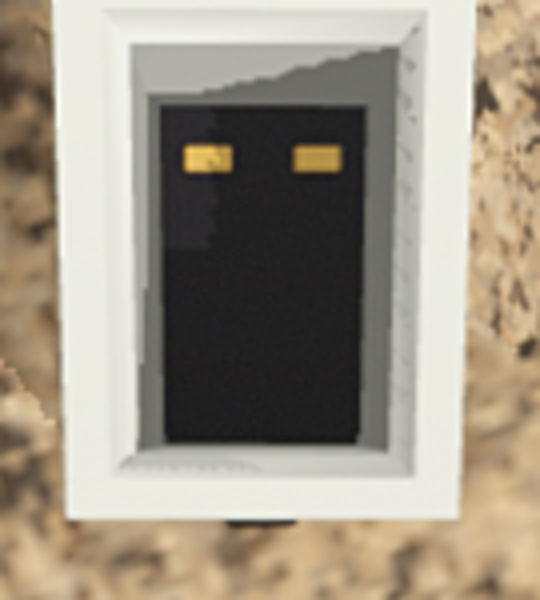

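Run:
```python
from bay import *
d=pickle.load(open("w6.pkl","rb")); C=cloud(d)
s=arm.observe(); R=Ro.from_rotvec(s["ee_rot"]).as_matrix()
far=plane(d,[[321,2.5]],.1)[0]; near=plane(d,[[321,119]],.1)[0]; near2=plane(d,[[321,129.5]],.1)[0]
fi=plane(d,[[321,11]],.095)[0]; ni=plane(d,[[321,112.5]],.095)[0]
loc=lambda P:np.round((P-s["position"])@R*1000,1)
print("far",loc(far),"near",loc(near),"box front",loc(near2),"inner",loc(fi),loc(ni))
print("centre",loc((far+near)/2),loc((fi+ni)/2))
k=np.zeros((480,640),bool); k[262:420,264:372]=1; k&=(C[...,2]>.255)&(C[...,2]<.272)
L=(C[k]-s["position"])@R*1000; print("pack y range",np.percentile(L[:,1],[0.5,99.5]),"z",np.percentile(L[:,2],[.5,99.5]),"top",np.median(L[:,0]))
```

```text
far [135.7 144.2   4.6] near [135.7  73.7   4.6] box front [135.7  66.9   4.6] inner [140.7 140.4   4.7] [140.7  77.8   4.7]
centre [135.7 109.    4.6] [140.7 109.1   4.7]
pack y range [-28.88266045  30.33150504] z [-16.46548436  21.0870813 ] top -28.19124896602709
```

The wrist crop shows the empty bay: chamfer rows 3–119, mid column 320.5, floor contacts visible. It lies about 108 mm ahead of the held pack and 2 mm towards +z. Moving above the bay to check.

Emit:
move_arm(steps="0 0.02 0.002 0 220;0 0.05 0.002 0 220;0 0.08 0.002 0 220;0.01 0.1 0.002 0 220;0.025 0.108 0.002 0 220;0.035 0.108 0.002 0 220;0.035 0.108 0.002 0 220;0.035 0.108 0.002 0 220")

```text
clock: 9.1
position: [0.4895, -0.2101, 0.2003]
ee_rot: [1.456, 1.029, -1.458]
force: [-0.8, -0.3, -1.5]
width: 0.434
```

Run:
```python
from bay import *
goal([0.488,-0.2075,0.187],70.5)
for n in ["wrist","side","scene"]:
    d=cam(n); cv2.imwrite(f"pics/{n}7.png",d["img"]); pickle.dump(d,open(n+"7.pkl","wb"))
a=pickle.load(open("side7.pkl","rb"))["img"][230:320,310:430]; cv2.imwrite("pics/side7c.png",cv2.resize(a,None,fx=6,fy=6,interpolation=cv2.INTER_CUBIC))
```

```text
t 9.1 pos [ 0.4895 -0.2101  0.2003] jawyaw -109.61 xaxis [-0.002  0.001 -1.   ] F [-0.8 -0.3 -1.5] w 0.434
shift [ 0.0133 -0.0023 -0.002 ] turn rad -0.002 joints [ 0.54  0.33 -0.3   1.81  0.12  1.01 -1.72]
```

View pics/wrist7.png

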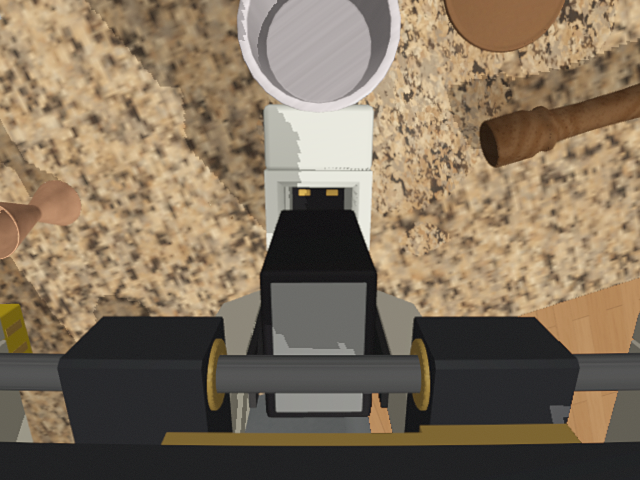

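View pics/side7c.png

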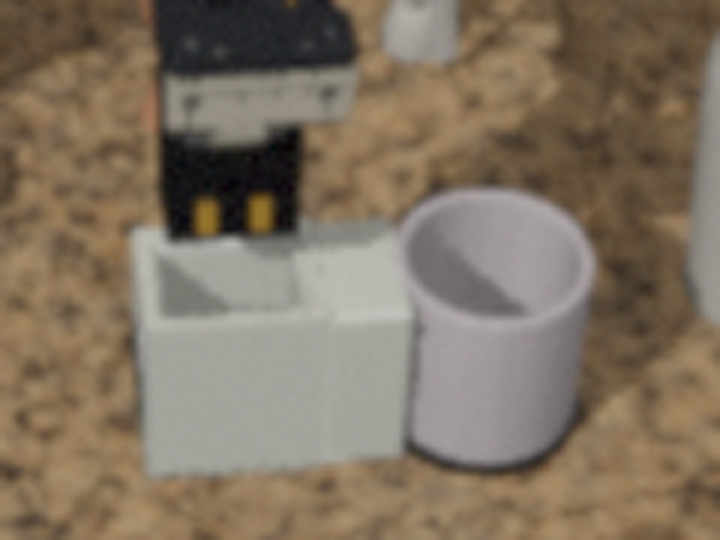

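View pics/scene7.png

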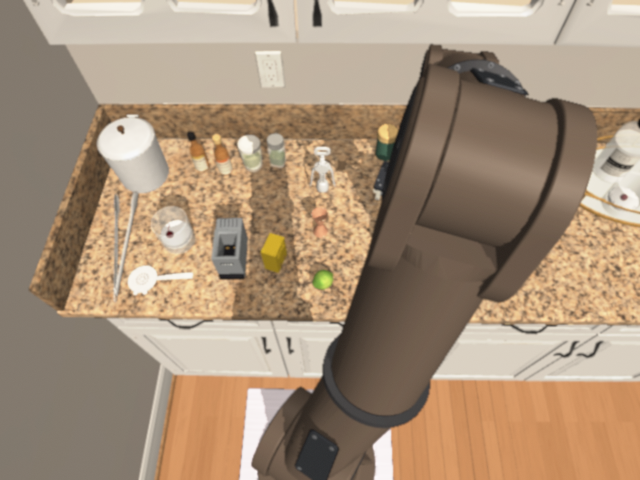

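Run:
```python
from bay import *
d=pickle.load(open("wrist7.pkl","rb")); C=cloud(d)
top,_=bay(d,110,245,255,385)
s=arm.observe(); R=Ro.from_rotvec(s["ee_rot"]).as_matrix(); L=(C-s["position"])@R*1000
k=np.zeros((480,640),bool); k[262:420,264:372]=1; k&=(L[...,0]>-36)&(L[...,0]<-20)
print("pack top y",np.percentile(L[k][:,1],[.5,99.5]),"z",np.percentile(L[k][:,2],[.5,99.5]),"h",np.median(L[k][:,0]))
# pack front face
g=cv2.cvtColor(d["img"],cv2.COLOR_BGR2GRAY)
k=np.zeros((480,640),bool); k[213:262,285:350]=1; k&=(L[...,0]>-30)&(L[...,0]<75)
print("front face: y by height",[(h,np.round(np.median(L[k&(abs(L[...,0]-h)<4)][:,1]),1)) for h in (-20,0,20,40,55)], "max depth",np.percentile(L[k][:,0],99))
print("gray col 321 rows",[(v,int(g[v,321])) for v in range(160,190,1)])
for v in (170,176): print(v,[(u,int(g[v,u])) for u in list(range(260,290,2))+list(range(348,378,2))])
cv2.imwrite("pics/w7c.png",cv2.resize(d["img"][95:225,255:385],None,fx=4.5,fy=4.5,interpolation=cv2.INTER_CUBIC))
```

```text
(110, np.int64(265), np.int64(371), []) outer mid 318.0 hole mid []
(118, np.int64(264), np.int64(372), []) outer mid 318.0 hole mid []
(126, np.int64(265), np.int64(371), []) outer mid 318.0 hole mid []
(134, np.int64(265), np.int64(371), []) outer mid 318.0 hole mid []
(142, np.int64(265), np.int64(371), []) outer mid 318.0 hole mid []
(150, np.int64(266), np.int64(370), []) outer mid 318.0 hole mid []
(158, np.int64(266), np.int64(368), []) outer mid 317.0 hole mid []
(166, np.int64(267), np.int64(369), []) outer mid 318.0 hole mid []
(174, np.int64(265), np.int64(371), []) outer mid 318.0 hole mid []
(182, np.int64(265), np.int64(371), []) outer mid 318.0 hole mid []
(190, np.int64(265), np.int64(370), [(283, 354)]) outer mid 317.5 hole mid [318.5]
(198, np.int64(266), np.int64(370), [(283, 353)]) outer mid 318.0 hole mid [318.0]
(206, np.int64(266), np.int64(370), [(281, 355)]) outer mid 318.0 hole mid [318.0]
(214, np.int64(266), np.int64(369), [(279, 356)]) outer mid 317.5 hole mid [317.5]
(222, np.int64(267), np.int64(369), [(276, 359)]) outer mid 318.0 hole mid [317.5]
(230,
[... 892 characters left out ...]
(264, 133), (266, 166), (268, 153), (270, 151), (272, 150), (274, 151), (276, 150), (278, 151), (280, 152), (282, 151), (284, 152), (286, 152), (288, 152), (348, 186), (350, 170), (352, 186), (354, 170), (356, 187), (358, 168), (360, 188), (362, 148), (364, 188), (366, 152), (368, 179), (370, 155), (372, 195), (374, 189), (376, 182)]
176 [(260, 134), (262, 129), (264, 152), (266, 185), (268, 182), (270, 182), (272, 183), (274, 182), (276, 183), (278, 182), (280, 183), (282, 182), (284, 183), (286, 183), (288, 182), (348, 232), (350, 231), (352, 231), (354, 231), (356, 232), (358, 231), (360, 231), (362, 231), (364, 232), (366, 231), (368, 231), (370, 233), (372, 214), (374, 195), (376, 195)]
```

View pics/w7c.png

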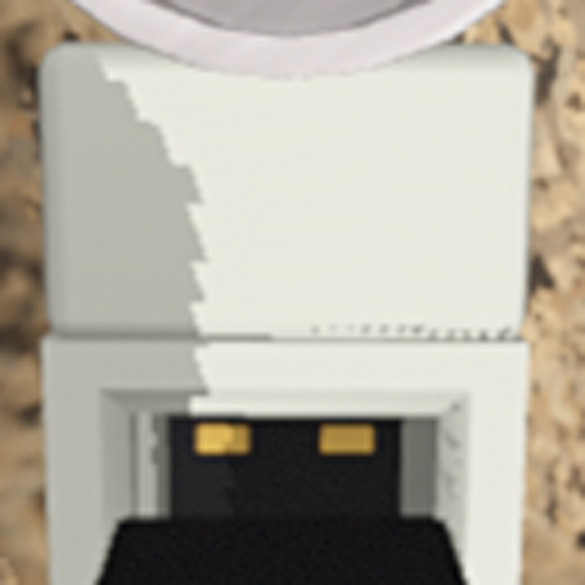

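Run:
```python
from bay import *
d=pickle.load(open("wrist7.pkl","rb"))
s=arm.observe(); R=Ro.from_rotvec(s["ee_rot"]).as_matrix()
loc=lambda P:np.round((P-s["position"])@R*1000,1)
print(loc(plane(d,[[319,181]],.1)[0]),loc(plane(d,[[319,186.8]],.095)[0]),loc(plane(d,[[319,170]],.1)[0]))
C=cloud(d); L=(C-s["position"])@R*1000
# depth transition of the step along column 325: z vs row
print([(v,np.round(L[v,335],1).tolist()) for v in range(176,196,1)])
```

```text
[101.8  36.6   1.5] [106.7  32.1   1.5] [101.8  43.4   1.5]
[(176, [101.4, 39.8, 11.3]), (177, [101.8, 39.1, 11.3]), (178, [100.0, 38.8, 11.2]), (179, [101.8, 37.9, 11.3]), (180, [101.5, 37.3, 11.3]), (181, [101.7, 36.7, 11.3]), (182, [103.4, 35.7, 11.4]), (183, [103.5, 35.1, 11.4]), (184, [104.5, 34.3, 11.4]), (185, [105.1, 33.6, 11.5]), (186, [105.2, 32.9, 11.5]), (187, [147.2, 24.3, 13.2]), (188, [145.4, 23.9, 13.2]), (189, [145.6, 23.2, 13.2]), (190, [145.3, 22.5, 13.2]), (191, [145.8, 21.7, 13.2]), (192, [144.9, 21.1, 13.2]), (193, [144.9, 20.4, 13.2]), (194, [144.5, 19.7, 13.2]), (195, [145.9, 18.7, 13.2])]
```

Lateral alignment is within about 0.5 mm (bay column 318.0, pack 318.5). The pack needs about 1.5 mm forward. Going down in stages and watching the force.

Emit:
move_arm(steps="0.01 0.0015 0 0 220;0.02 0.0015 0 0 220;0.028 0.0015 0 0 220;0.034 0.0015 0 0 220;0.038 0.0015 0 0 220;0.042 0.0015 0 0 220;0.046 0.0015 0 0 220;0.046 0.0015 0 0 220")

```text
clock: 9.92
position: [0.4913, -0.2122, 0.1539]
ee_rot: [1.458, 1.027, -1.459]
force: [0.3, -0.2, -1.9]
width: 0.436
```

Emit:
move_arm(steps="0.006 0 0 0 220;0.012 0 0 0 220;0.018 0 0 0 220;0.024 0 0 0 220;0.029 0 0 0 220;0.029 0 0 0 220")

```text
clock: 10.42
position: [0.491, -0.212, 0.1244]
ee_rot: [1.457, 1.028, -1.459]
force: [-0.0, 1.3, -1.5]
width: 0.433
```

Emit:
move_arm(steps="0.003 0 0 0 220;0.006 0 0 0 220;0.006 0 0 0 220")

```text
clock: 10.67
position: [0.4915, -0.2122, 0.1193]
ee_rot: [1.458, 1.027, -1.459]
force: [-1.1, 0.2, -2.0]
width: 0.438
```

Emit:
move_arm(steps="0.0015 0 0 0 220;0.0025 0 0 0 220;0.0025 0 0 0 220")

```text
clock: 10.92
position: [0.4919, -0.2123, 0.1175]
ee_rot: [1.458, 1.026, -1.458]
force: [-0.6, 0.4, 2.7]
width: 0.432
```

On the floor. Releasing, rising and shutting the fingers.

Emit:
move_arm(steps="0 0 0 0 120;0 0 0 0 80;0 0 0 0 60;0 0 0 0 60;-0.015 0 0 0 60;-0.035 0 0 0 60;-0.06 0 0 0 60;-0.06 0 0 0 150;-0.06 0 0 0 255")

```text
clock: 11.67
position: [0.4926, -0.2125, 0.1785]
ee_rot: [1.459, 1.023, -1.456]
force: [-0.4, 0.8, -0.2]
width: 0.666
```

Run:
```python
from bay import *
goal([0.4915,-0.2122,0.149],70.5)
for n in ["wrist"]:
    d=cam(n); cv2.imwrite(f"pics/{n}8.png",d["img"]); pickle.dump(d,open(n+"8.pkl","wb"))
C=cloud(d); k=np.zeros((480,640),bool); k[200:330,240:390]=1; k&=(C[...,2]>.135)&(C[...,2]<.155); print(rect(C[k]),np.median(C[k],0))
```

```text
t 11.67 pos [ 0.4926 -0.2125  0.1785] jawyaw -109.73 xaxis [ 0.003 -0.001 -1.   ] F [-0.4  0.8 -0.2] w 0.666
shift [ 0.0295 -0.0013  0.0001] turn rad -0.0041 joints [ 0.54  0.36 -0.3   1.83  0.13  0.96 -1.73]
(array([ 493.4, -214.4]), array([41.3, 56.8]), 70.3) [ 0.49692152 -0.21534479  0.14629636]
```

View pics/wrist8.png

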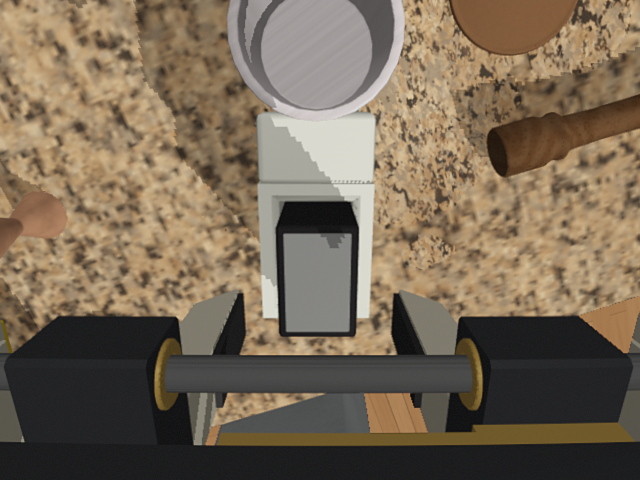

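The pack stands in the cooler's bay with its top at 146 mm, 46 mm proud as expected, and is centred at column 317. Now pressing with shut fingers.

Emit:
move_arm(steps="0 0 0 0 255;0 0 0 0 255;0 0 0 0 255;0 0 0 0 255;0.012 0 0 0 255;0.024 0 0 0 255;0.028 0 0 0 255;0.028 0 0 0 255")

```text
clock: 12.38
position: [0.4908, -0.212, 0.148]
ee_rot: [1.457, 1.028, -1.46]
force: [-0.5, 0.4, -0.8]
width: 0.045
```

Emit:
move_arm(steps="0.003 0 0 0 255;0.006 0 0 0 255;0.009 0 0 0 255;0.012 0 0 0 255;0.012 0 0 0 255")

```text
clock: 12.8
position: [0.492, -0.2123, 0.1372]
ee_rot: [1.458, 1.026, -1.458]
force: [1.1, 0.3, 3.9]
width: 0.007
```

Emit:
move_arm(steps="0.003 0 0 0 255;0.006 0 0 0 255;0.009 0 0 0 255;0.009 0 0 0 255")

```text
clock: 13.13
position: [0.4921, -0.2123, 0.1283]
ee_rot: [1.458, 1.026, -1.457]
force: [0.8, 0.6, 5.8]
width: 0.002
```

Emit:
move_arm(steps="0.002 0 0 0 255;0.004 0 0 0 255;0.004 0 0 0 255")

```text
clock: 13.38
position: [0.4922, -0.2123, 0.1246]
ee_rot: [1.458, 1.025, -1.457]
force: [0.3, 0.1, 6.1]
width: 0.005
```

Emit:
move_arm(steps="0.001 0 0 0 255;0.002 0 0 0 255;0.002 0 0 0 255")

```text
clock: 13.63
position: [0.4922, -0.2123, 0.1227]
ee_rot: [1.458, 1.025, -1.457]
force: [0.4, 1.1, 6.2]
width: 0.007
```

Emit:
move_arm(steps="0.001 0 0 0 255;0.002 0 0 0 255;0.002 0 0 0 255")

```text
clock: 13.88
position: [0.4922, -0.2124, 0.1207]
ee_rot: [1.458, 1.025, -1.457]
force: [0.3, 0.8, 5.5]
width: 0.003
```

Emit:
move_arm(steps="0.001 0 0 0 255;0.002 0 0 0 255;0.002 0 0 0 255")

```text
clock: 14.13
position: [0.4922, -0.2124, 0.1188]
ee_rot: [1.459, 1.025, -1.457]
force: [-0.4, 0.0, 7.0]
width: 0.009
```

Emit:
move_arm(steps="0.001 0 0 0 255;0.002 0 0 0 255;0.002 0 0 0 255")

```text
clock: 14.38
position: [0.4922, -0.2123, 0.1169]
ee_rot: [1.458, 1.025, -1.457]
force: [-1.3, 0.4, 10.3]
width: 0.005
```

Emit:
move_arm(steps="0.001 0 0 0 255;0.001 0 0 0 255")

```text
clock: 14.55
position: [0.4921, -0.2123, 0.1165]
ee_rot: [1.458, 1.025, -1.457]
force: [-3.7, 1.3, 17.2]
width: 0.004
```

Emit:
move_arm(steps="0.0006 0 0 0 255;0.0006 0 0 0 255")

```text
clock: 14.72
position: [0.4922, -0.2123, 0.1163]
ee_rot: [1.458, 1.025, -1.457]
force: [-5.0, 2.5, 20.3]
width: 0.01
```

That is the stop: 20 N with only 0.2 mm more travel. Letting go and backing off.

Emit:
move_arm(steps="-0.004 0 0 0 255;-0.01 0 0 0 255;-0.02 0 0 0 255;-0.035 0 0 0 255;-0.055 0 0 0 255;-0.08 0 0 0 255;-0.1 0 0 0 255;-0.1 -0.03 0 0 255;-0.1 -0.06 0 0 255;-0.1 -0.06 0 0 255")

```text
clock: 15.55
position: [0.4301, -0.1904, 0.2147]
ee_rot: [1.456, 1.029, -1.462]
force: [-0.4, 0.5, -1.7]
width: 0.006
```

Emit:
move_arm(steps="0 0 0 0 255;0 0 0 0 255")

```text
clock: 15.72
position: [0.4355, -0.1922, 0.2151]
ee_rot: [1.458, 1.025, -1.458]
force: [-0.8, 0.4, 0.6]
width: 0.003
```

Run:
```python
from bay import *
goal([0.4915,-0.2122,0.149],70.5)
for n in ["wrist","side"]:
    d=cam(n); cv2.imwrite(f"pics/{n}9.png",d["img"]); pickle.dump(d,open(n+"9.pkl","wb"))
d=pickle.load(open("wrist9.pkl","rb"))
C=cloud(d); k=np.zeros((480,640),bool); k[60:250,250:390]=1; k&=(C[...,2]>.106)&(C[...,2]<.15); print(rect(C[k]),np.median(C[k],0))
```

```text
t 15.72 pos [ 0.4355 -0.1922  0.2151] jawyaw -109.74 xaxis [ 0.001 -0.    -1.   ] F [-0.8  0.4  0.6] w 0.003
shift [ 0.0662  0.0594 -0.0001] turn rad -0.0041 joints [ 0.57  0.23 -0.32  1.92  0.08  1.01 -1.7 ]
(array([ 492. , -213.7]), array([40.7, 59.1]), 70.4) [ 0.49348412 -0.21412624  0.12433403]
```

View pics/wrist9.png

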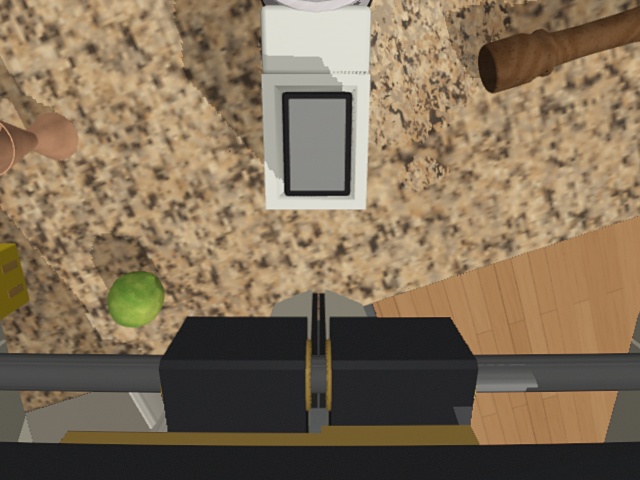

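View pics/side9.png

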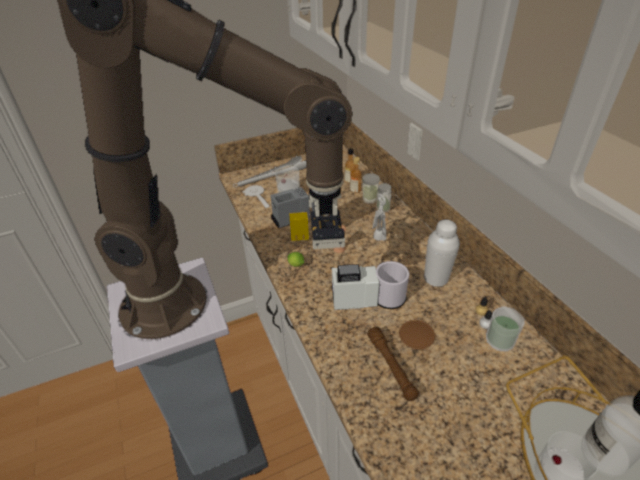

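The pack is caught: its top is at 124 mm, about 7 mm above the stop and 22 mm below the raised level. I'll wait a moment and check that it holds.

Emit:
move_arm(steps="0 0 0 0 255;0 0 0 0 255;0 0 0 0 255;0 0 0 0 255;0 0 0 0 255;0 0 0 0 255;0 0 0 0 255;0 0 0 0 255;0 0 0 0 255;0 0 0 0 255")

```text
clock: 16.65
position: [0.4352, -0.192, 0.2146]
ee_rot: [1.458, 1.026, -1.458]
force: [-1.1, -0.6, 0.3]
width: 0.007
```

Run:
```python
from bay import *
d=cam("wrist"); C=cloud(d); k=np.zeros((480,640),bool); k[60:250,250:390]=1; k&=(C[...,2]>.106)&(C[...,2]<.15); print(rect(C[k]),np.median(C[k],0))
s=cam("scene"); C=cloud(s); C0=cloud(pickle.load(open("scene0.pkl","rb")))
for u0,u1,v0,v1,n in [(262,290,230,275,'yellow'),(300,340,200,240,"jig"),(310,336,265,295,"lime"),(150,196,200,255,"glass"),(120,200,260,300,'strainer')]:
    f=lambda X:(lambda q:rect(q[q[:,2]>.015]) if (q[:,2]>.015).any() else None)(X[v0:v1,u0:u1].reshape(-1,3)); print(n,f(C0)[0],f(C)[0])
print(arm.sign_off())
```

```text
(array([ 491.7, -213.6]), array([40.8, 59.7]), 70.2) [ 0.49348382 -0.21411767  0.12434482]
yellow [472.  119.7] [471.2 120.1]
jig [567.    5.7] [567.4   7. ]
lime [407.9  -3.6] [407.8  -3.6]
glass [532.8 384.8] [532.9 384.7]
strainer [434.6 515. ] [435.  515.1]
the job is handed in; nothing more can be done
None
```

The battery pack is now in the cooler's bay with the catch holding it, and I've handed the job in at about 17 s.

- **Charger:** I pressed the pack to the stop, peaking at about 17 N. It popped up 34 mm proud, and I lifted it out.
- **Cooler:** I set the pack on the raised floor, let go, and pressed it with shut fingers to the felt stop, peaking at about 20 N.
- **Catch:** after I let go, the pack's top stayed at 124.3 mm, about 7 mm above the stop and 22 mm below the raised level. It was unchanged a second later, with the gripper clear.
- **Other things:** the yellow look-alike, lime, jigger, glass and strainer measured within about 1 mm of where they started. I didn't re-measure the muddler and coaster; the arm never went down near them.
- **Camera disagreement:** the scene and wrist cameras put the pack about 4 mm apart in y, so I lined up by where the pack and bay appeared relative to the jaws in the wrist view.

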